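# Take the tested channel plate off the vacuum test stand

## Robot

A 6-joint arm with a two-finger parallel gripper is mounted at the origin on the work surface. World frame = base frame: x ahead of the robot, y to its left, z up, the work surface at z = 0. Lengths are in mm, angles in degrees, forces in N, time in s.
With the tool pointing down it reaches from about 325 to 925 mm from the base axis. Payload 3.1 kg.
Tool frame: the origin (TCP) lies at the very end of the fingers, on their centre line; the grasp point (between the pads) lies grasp_offset behind it (grasp_offset is the distance from the TCP to the grasp point, in mm); z points along the fingers, y is the line along which they close (so a half turn about z gives the same grasp; the last joint's range is limited). The gripper opens to 85 mm and grips with 20 to 120 N. Pads are 22 mm wide; open, the fingers measure 114 mm over their backs; the gripper's body (76 mm by 85 mm) begins 54 mm behind the grasp point. The pads swing forward as they close: fully open they stand 13 mm farther back than shut.
Start: joints at [70.176, 12.427, 92.441, -0, 75.132, -6.429], TCP at [144.777, 608.012, 231.3] pointing down, gripper open.
Joint ranges: [-157.48, 157.48], [-44.54, 120.13], [17.64, 146.25], [-64.5, 244.5], [7.68, 150.69], [-147.95, 147.95]. Speed limits (degrees/s): [159.86, 159.86, 180, 180, 180, 180].

## Interface

Orientations are given as [roll, pitch, yaw] about the fixed x, y, z axes, in that order (R = Rz(yaw) Ry(pitch) Rx(roll)).
In Python, from station import * gives the robot as it stands. Calls block until the motion is done:
- goto(position, orientation): joint-space move of the TCP to a pose.
- move_l(position, attitude=None, speed=150): straight line of the TCP; attitude=None keeps the orientation; speed is the mean speed in mm/s.
- move_j(angles): joint-space move.
- grip(opening, squeeze=None): finger opening in mm; squeeze is the grip in N (None keeps the last); returns when the fingers have stopped.
- wait(seconds).
- solve_ik(position, orientation): joint angles nearest the present ones, or None.
- get_obs(): the state.
- get_image(name): name is "side" or "top" or "wrist"; returns the picture (480x640x3 uint8, red, green, blue); there is no depth.
- get_calibration(name): a dict with "fx", "fy", "cx", "cy" (pixels), "D" ([k1, k2, p1, p2, k3] as OpenCV has them; the pictures are not rectified), "R" (3x3) and "t" (3): a world point X has camera coordinates R X + t; the wrist camera has in their place "mount" (4x4, takes a point from camera to tool coordinates, whose origin is the TCP and whose axes are the flange's). Camera axes: x right, y down, z forward; pixel columns grow to the right and rows downward; lengths in mm; the calibration is good to about 2 mm. A picture is of the moment at which its call begins: read the wrist's pose just before it. get_calibration takes no time and is no camera call.
A pose or a line that the arm cannot do raises Unreachable and nothing moves.
- sign_off(): hands the job in; it is judged then, once.
Trained networks look in the newest picture that a camera, given by its name, has taken for a name from the list of things; names that differ only in an ending like _2 or _b are one class to them, and where a whole thing is asked for, a point or a joint stands for the part that bears it (a point fixed in the world has none). Each returns a list of dicts, best first, with "score" (0 to 1); they miss things now and then, are a little off and sometimes report something else, mostly with a low value. They report only what shows in the picture. A call takes as long as a camera call. They do not tell look-alikes from the thing itself.
- spot_in(name, camera): "extent" ([centre column, centre row, width, height] in pixels, round what is visible of it).
- regions_of(name, camera): "region" (480x640 bool, what is visible of it) and "extent" ([centre column, centre row, width, height] in pixels, round what is visible of it).
The state is a dict: "t": time; "joint_pos": joint angles; "qvel": joint speeds; "effort": joint torques, N m; "tcp_pos": TCP position; "ee_rot": TCP orientation; "wrist_force": force on the tool from outside, world axes, zero at the start; "moment": the same for the moment, N m; "grip_width": finger opening in mm; "grip_force": force on a finger pad.
Only numpy, scipy, OpenCV 4.12 (cv2) and the standard library are available. Lean on these libraries where they do the work, as an engineer would, in place of code of your own. Each camera call takes 0.05 s, during which the arm holds its last target. There are 200 camera calls.

## Task

The channel plate on the vacuum test stand has passed its test: take it off. First let the last of the vacuum out by swinging the sprung vent lever on the gauge unit right over to its stop, holding it there for a full second and letting it spring back; then raise the clamp bar right back past upright onto its stop, and slide the plate along the bed, without lifting it, until it rests against the end stop. Finally lower the bar gently back down over the empty test station, never letting it drop, and leave everything else on the bench where it is.

Things in the scene. Friction and masses are not known exactly. Their poses are not given: they have to be found in the camera images.
- stand: vacuum test stand, fixed. Origin on the bench below mid-bed; x across the bed away from the worker, y left along it. Base x -80..+110, y +-195 mm, 22 mm high. Black slide bed, top z 30 mm, between steel guide rails along y, 94 mm apart, tops z 38 mm; its +y end is open. Test station, under the bar, at y +100 mm; the rest of the bed, to the end stop at -y, is the run-out
- end_stop (a point): middle of the end stop's face, at x 0, y -175, z 38 mm in the stand's frame: a steel block across the bed, top at z 46 mm. The channel plate's centre is at y -100 mm in the stand's frame when it is against the stop
- clamp_bar (a joint): angle of the hinged bar (rad): 0 = down on the plate; -0.02 = down on its rest post, no plate; 1.75 = raised, leaning back past upright on its stop, where it stays by itself; let go below 1.6 it may fall shut. It turns freely about the stand's y axis, positive lifts the handle up and away. Steel, 32 mm wide, 14 mm thick, about 0.5 kg; 2 to 3 N at the handle lifts it
- clamp_bar_hinge (a point): point on the hinge axis of the clamp bar, in the middle of the bar's width, at x +85, y +100, z 66 mm in the stand's frame
- bar_handle (a point): middle of the bar's T-handle, 190 mm from the hinge axis (x -105, y +100, z 66 mm in the stand's frame when down). The cross piece is a round rod 13 mm thick and 110 mm long, parallel to the hinge axis (the stand's y), free for 49 mm each side of an 11 mm stem; the bar itself ends 29 mm behind it
- plate_center (a point): centre of the channel plate, half-way up: flat aluminium casting 90 (x) x 150 (y) x 14 mm, about 0.4 kg, on the bed under the bar between the rails, axes as the stand's. Two bosses 32 mm across stand 14 mm above its top at (+18, +52) and (-18, -52) mm, one each side of the bar, so it cannot slide out until the bar is up. Slides with a few N
- gauge_unit: vacuum gauge unit, fixed left or right of the stand: grey box 170 (x) x 100 (y) x 64 mm high, an 80 mm round gauge on its far half (up to 160 mm high), the vent lever on its near half. Origin on the bench below its middle; x points away from the worker, along the lever's swing
- vent_lever (a joint): angle of the vent lever (rad): 0 = at rest, leaning 0.45 rad towards the worker; 0.90 = on its stop, leaning 0.45 rad away. A spring brings it back to 0 when let go; pushing the knob takes about 2 N at first and 7 N at the stop
- lever_knob (a point): centre of the steel ball knob, 28 mm across, on top of the vent lever, a rod 10 mm thick. The lever turns about the unit's y axis; pivot at x -30, y 0, z 92 mm in the unit's frame, knob 90 mm from it
- channel_plate: the channel plate; origin under its centre, 7 mm below plate_center, axes as there
- clutch_drum: bystander, leave alone: clutch drum, a steel cup 124 mm across and 75 mm high; origin under its centre
- spray_can: bystander, leave alone: upright spray can, 66 mm across and 190 mm high; origin under its centre
- spanner: bystander, leave alone: combination spanner 190 mm long lying flat on the near side of the stand; origin at its middle along its length
- screwdriver: bystander, leave alone: screwdriver 210 mm long lying flat on the near side of the stand; origin at its middle along its length
- clutch_plate: bystander, leave alone: flat steel clutch plate, a ring 124 mm across and 6 mm thick; origin under its centre
- mug: bystander, leave alone: mug, 80 mm across and 92 mm high; origin under its centre
Things that resemble listed ones, but are neither listed nor needed, are in the scene too. Leave any pink look-alike of the channel_plate alone.

How it is judged:
By the outcome, as a careful person would: the job done as asked, in the order asked, and still so for the second after the job is handed in, with the robot touching nothing.
It also fails if it takes over 72 s, if anything falls off the work surface, if the arm or the gripper's body presses on something with over 40 N, if the wrist force passes 120 N, or if a joint passes its speed limit or range.

## Working session

There is one attempt and no reset: what is moved stays moved. The work goes in short steps, each a Python script; the robot and the scene stay as the last script left them, time stands still between calls to the robot, and variables do not carry over. Pictures are saved under pics/ and viewed, at most 10 in all, crops included, and the job is handed in when it is done.

```bash
mkdir -p pics
python3 - <<'E'
from station import *
import cv2
o=get_obs();print(o['t'],o['tcp_pos'],o['ee_rot'],o['grip_width'],{k:o[k] for k in o if 'off' in k})
try: print(grasp_offset)
except Exception as e: print(e)
for c in ['top','side']:
    im=get_image(c); cv2.imwrite(f'pics/{c}0.png',im[:,:,::-1])
    k=get_calibration(c); print(c,{a:(k[a].round(3).tolist() if hasattr(k[a],'round') else k[a]) for a in k})
    for n in ['stand','clamp_bar','plate_center','gauge_unit','vent_lever','lever_knob','bar_handle','clutch_drum','spray_can','mug']:
        print(n,[(round(d['score'],2),[int(v) for v in d['extent']]) for d in spot_in(n,c)[:3]])
E
```

```text
0.0 [144.49055508 607.21439775 229.93887401] [-1.79861218e+02 -1.56621057e-02  1.66603984e+02] 85.50027725647105 {}
18.700000000000003
top {'fx': 499.4552741668792, 'fy': 499.4552741668792, 'cx': 312.2304542002348, 'cy': 243.5194012310738, 'D': [0.038, 0.0, 0.0, 0.0, 0.0], 'R': [[0.003, -1.0, 0.001], [-0.977, -0.003, -0.214], [0.214, -0.0, -0.977]], 't': [51.915, 554.375, 1329.726]}
stand [(0.65, [170, 269, 17, 16]), (0.62, [330, 234, 142, 115])]
clamp_bar [(0.97, [301, 253, 43, 79])]
plate_center [(0.93, [130, 325, 41, 60]), (0.84, [441, 351, 66, 59]), (0.57, [298, 248, 56, 40])]
gauge_unit [(0.7, [298, 251, 56, 38]), (0.68, [302, 254, 40, 73]), (0.57, [179, 247, 46, 90])]
vent_lever [(0.54, [170, 269, 15, 19])]
lever_knob [(0.18, [331, 235, 145, 114])]
bar_handle [(0.68, [303, 251, 40, 72])]
clutch_drum []
spray_can [(0.55, [379, 170, 31, 44])]
mug [(0.68, [342, 181, 29, 42])]
side {'fx': 610.7440495814807, 'fy': 610.7440495814807, 'cx': 314.17210320446105, 'cy': 236.0269456763894, 'D': [-0.151, 0.0, 0.0, 0.0, 0.0], 'R': [[0.743, -0.669, -0.017], [-0.452, -0.482, -0.751], [0.494, 0.566, -0.66]], 't': [-351.772, 368.179, 1571.311]}
stand [(0.98, [338, 274, 137, 92])]
clamp_bar [(0.83, [299, 250, 58, 44])]
plate_center [(0.75, [309, 255, 54, 31]), (0.71, [169, 222, 52, 35]), (0.62, [412, 242, 24, 58])]
gauge_unit [(0.64, [240, 203, 64, 56])]
vent_lever [(0.55, [223, 185, 11, 9])]
lever_knob []
bar_handle [(0.74, [301, 250, 56, 46])]
clutch_drum [(0.84, [438, 348, 50, 50]), (0.36, [309, 254, 58, 38])]
spray_can [(0.61, [411, 242, 25, 62])]
mug [(0.77, [381, 243, 24, 37])]
```

View pics/top0.png

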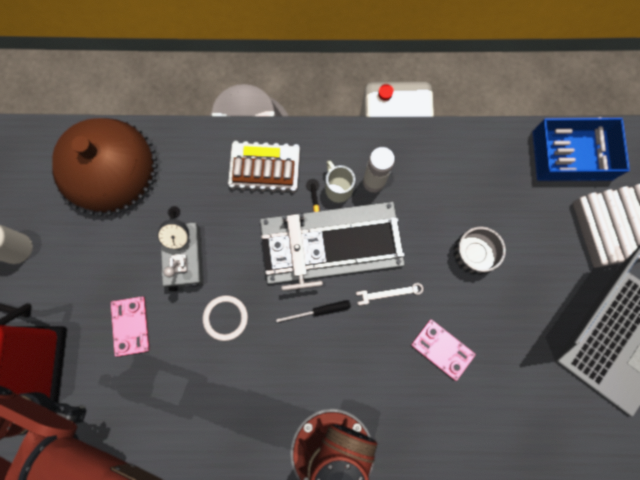

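View pics/side0.png

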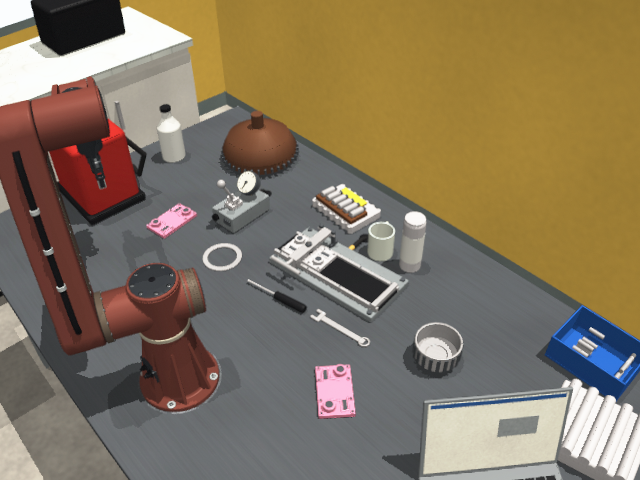

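The top view shows the stand at (332,243), with the bar running from (294,218) to its T-handle at (302,286). The gauge unit is at (180,255) with its knob near (178,265). The possible plates are the silver one under the bar at (298,246), which is the one I want, and two pink look-alikes at (129,326) and (443,350), which I leave alone. Next is a close crop.

Run:
```python
import cv2
im=cv2.imread('pics/top0.png')[195:310,150:420]
cv2.imwrite('pics/crop.png',cv2.resize(im,None,fx=2.96,fy=2.96,interpolation=cv2.INTER_CUBIC))
```

```text
(no output)
```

View pics/crop.png

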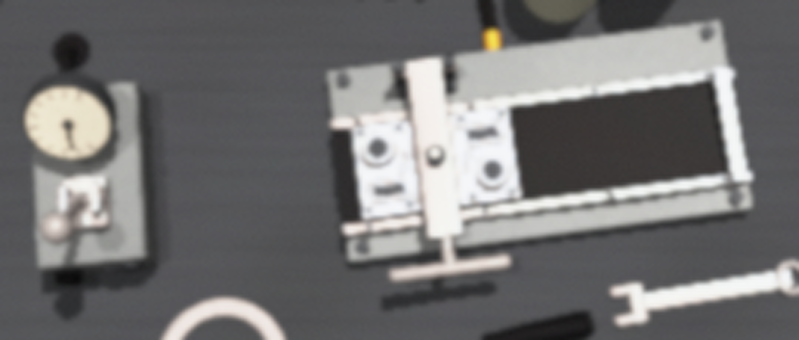

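The crop confirms the silver plate is under the bar, with its bosses either side, the gauge lever knob leaning towards the worker, and the end stop on the right. I'll fit the poses from these corners.

```bash
cat > h.py <<'E'
from station import *
import numpy as np, cv2, json
from scipy.optimize import least_squares
def proj(k,P):
    return cv2.projectPoints(np.float64(P),cv2.Rodrigues(np.array(k['R']))[0],np.float64(k['t']),
      np.array([[k['fx'],0,k['cx']],[0,k['fy'],k['cy']],[0,0,1]]),np.float64(k['D']))[0][:,0]
def W(pose,P):   # local -> world
    x,y,a=pose; P=np.atleast_2d(np.float64(P)); c,s=np.cos(a),np.sin(a)
    return np.c_[x+c*P[:,0]-s*P[:,1], y+s*P[:,0]+c*P[:,1], P[:,2]]
def fit(k,P,uv,x0=(500,0,0)):
    r=least_squares(lambda p:(proj(k,W(p,P))-uv).ravel(),x0,x_scale=[100,100,.1],loss='soft_l1')
    return r.x,r.fun.reshape(-1,2)
def wristk():
    o=get_obs(); k=get_calibration('wrist'); M=np.array(k['mount'])
    from scipy.spatial.transform import Rotation as Ro
    R=Ro.from_euler('xyz',o['ee_rot'],degrees=True).as_matrix()
    Rc=R@M[:3,:3]; tc=R@M[:3,3]+o['tcp_pos']
    k=dict(k); k['R']=Rc.T; k['t']=-Rc.T@tc; return k
E
python3 - <<'E'
from h import *
k=get_calibration('top')
c=lambda L:np.array(L)/2.96+[150,195]
P=[(110,195,22),(110,-195,22),(-80,-195,22),(-80,195,22),(-105,155,66),(-105,45,66)]
s,f=fit(k,P,c([(330,72),(722,22),(752,208),(348,263),(390,273),(510,260)])); print(s,f.round(1).tolist())
P=[(-85,50,64),(-85,-50,64),(85,-50,64),(-69,0,173)]
g,f=fit(k,P,c([(38,268),(148,260),(137,83),(55,228)]),(500,400,0)); print(g,f.round(1).tolist())
json.dump([list(s),list(g)],open('pose.json','w'))
print(W(s,[(-105,100,66),(0,-175,38),(119,100,253)]),W(g,[(-69,0,173),(9,0,173)]))
for p,a in ((W(g,[(-120,0,165)])[0],np.degrees(g[2])),(W(s,[(-105,70,120)])[0],np.degrees(s[2])+90),(W(s,[(119,70,300)])[0],np.degrees(s[2])+90)):
    for d in (0,180,-180): print(d,np.round(solve_ik(p,[180,0,a+d]),0) if solve_ik(p,[180,0,a+d]) is not None else None)
print(get_obs()['t'])
E
```

```text
[ 5.52604380e+02 -4.50557818e+00  1.31291066e-01] [[-0.9, -0.8], [-0.1, -0.5], [0.7, 0.5], [0.1, -0.6], [0.2, 1.0], [-0.2, 0.3]]
[5.23187626e+02 4.18453845e+02 9.78280624e-02] [[-0.5, 0.6], [-0.6, -0.2], [0.3, -0.6], [0.9, 0.2]]
[[ 435.41662069   80.88780028   66.        ]
 [ 575.514366   -177.99947588   38.        ]
 [ 657.48880974  110.21258246  253.        ]] [[454.51753878 411.71447051 173.        ]
 [532.1445935  419.33289399 173.        ]]
0 [ 38.  10. 103.  -0.  67. 123.]
180 [ 38.  10. 103.   0.  67. -57.]
-180 [ 38.  10. 103.   0.  67. -57.]
0 [ -2.  -3. 122.  -0.  61. -10.]
180 None
-180 None
0 [ 1. 15. 82.  0. 83. -7.]
180 None
-180 None
1.1
```

Run:
```python
from h import *
s,g=json.load(open('pose.json'))
a=np.degrees(g[2])+180
goto(W(g,[(-130,0,260)])[0],[180,0,a]); print(get_obs()['t'])
grip(14,20)
k=wristk(); im=get_image('wrist')[:,:,::-1].copy()
for p in proj(k,W(g,[(-69,0,173),(-85,50,64),(-85,-50,64),(85,-50,64)])): cv2.drawMarker(im,tuple(int(v) for v in np.clip(p,-999,999)),(0,0,255),0,15,1); print(p)
cv2.imwrite('pics/w1.png',im); o=get_obs(); print(o['t'],o['grip_width'],o['wrist_force'],o['ee_rot'],o['tcp_pos'])
```

```text
2.325
[323.3687156  323.63231978]
[377.05856193 245.26524629]
[269.48920194 245.33319396]
[277.08102727 392.66871249]
3.05 14.065985563397934 [0.13437004 1.01533315 1.25184689] [ 1.79997026e+02  4.17353242e-05 -1.74400273e+02] [393.82764391 405.76538878 260.01398476]
```

View pics/w1.png

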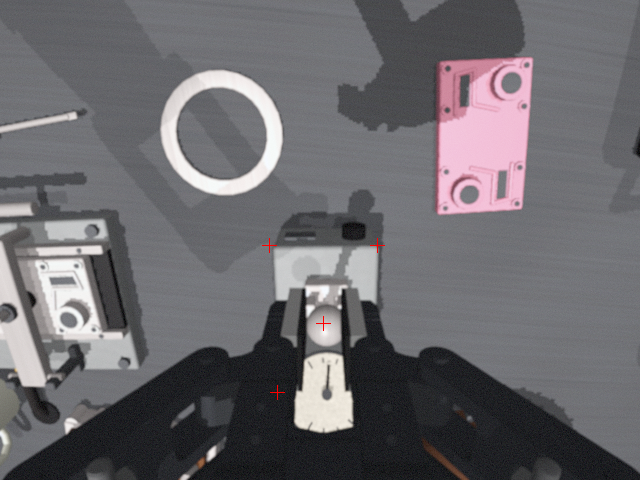

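The wrist view shows the knob at (325,326), within a few pixels of the prediction at (323,324). Next I push it.

Run:
```python
from h import *
s,g=json.load(open('pose.json'))
L=lambda x,z,v=150: move_l(W(g,[(x,0,z)])[0],speed=v)
ax=W((0,0,g[2]),[(1,0,0)])[0]
F=lambda: float(np.dot(get_obs()['wrist_force'],ax))
L(-130,162,200); b=F(); log=[]
L(-98,162,120)
for x in range(-90,-25,10): L(x,162,80); log.append((x,round(F()-b,1)))
for x in range(-27,6,3):
    L(x,162,40); wait(.05); f=F()-b; log.append((x,round(f,1)))
    if f<-14: break
print(log, get_obs()['tcp_pos'], W(g,[(x,0,162)]))
get_image('side'); im=get_image('side'); cv2.imwrite('pics/side1.png',cv2.resize(im[140:240,170:300,::-1],None,fx=4,fy=4,interpolation=2))
print(get_obs()['t'])
```

```text
[(-90, -2.3), (-80, -3.6), (-70, -3.9), (-60, -3.7), (-50, -4.2), (-40, -4.5), (-30, -4.5), (-27, -4.8), (-24, -5.3), (-21, -5.0), (-18, -5.0), (-15, -6.6), (-12, -6.2), (-9, -6.5), (-6, -9.8), (-3, -15.4)] [511.69687339 418.60152677 158.64760326] [[520.2019697  418.16082884 162.        ]]
8.8083
```

View pics/side1.png

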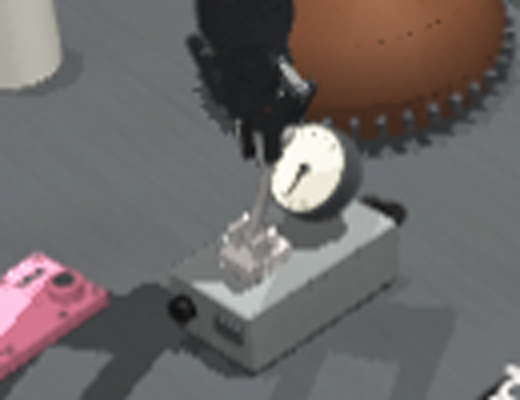

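The lever is leaning away and the force rises steeply (6.5 to 15 N), so it's on its stop. I'll hold, release, and move over the bar handle.

Run:
```python
from h import *
s,g=json.load(open('pose.json'))
L=lambda x,z,v=150: move_l(W(g,[(x,0,z)])[0],speed=v)
wait(1.3)
L(-130,162,150); L(-130,260,250)
get_image('top'); r=regions_of('vent_lever','top'); print([(d['score'],d['extent']) for d in r[:2]])
a=np.degrees(s[2])+90
goto(W(s,[(-105,70,170)])[0],[180,0,a]); grip(50,20)
k=wristk(); im=get_image('wrist')[:,:,::-1].copy()
for p in proj(k,W(s,[(-105,155,66),(-105,45,66),(-105,100,66),(-80,-195,22),(-80,195,22)])): cv2.drawMarker(im,tuple(int(v) for v in np.clip(p,-999,999)),(0,0,255),0,15,1); print(p)
cv2.imwrite('pics/w2.png',im); o=get_obs(); print(o['t'],o['grip_width'])
```

```text
[(0.58, [299.5, 250.5, 50.0, 40.4]), (0.42, [169.8, 268.8, 20.3, 20.6])]
[323.49814004  96.49564087]
[323.42747315 264.85413548]
[323.46134764 185.99286606]
[347.86366455 464.60150879]
[359.81518475  37.40100992]
13.6083 50.02621504379759
```

View pics/w2.png

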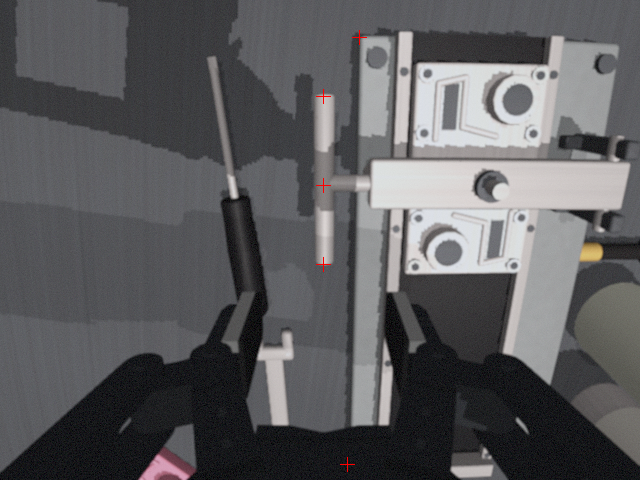

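The markers sit on the handle at (323,96) to (323,265), and the vent lever is back at rest at (170,269) in the top view. Now I grip the handle and raise the bar.

```bash
cat >> h.py <<'E'
s,g=json.load(open('pose.json'))
GO=18.7
def arc(th,y=70,dz=0): return W(s,[(85-190*np.cos(th),y,66+190*np.sin(th)-GO+dz)])[0]
def loc():  # grasp point in the stand frame
    p=get_obs()['tcp_pos']; c,n=np.cos(s[2]),np.sin(s[2]); d=p[:2]-np.array(s[:2])
    return np.array([c*d[0]+n*d[1],-n*d[0]+c*d[1],p[2]+GO])
def ang():
    q=loc(); return np.arctan2(q[2]-66,85-q[0])
E
python3 - <<'E'
from h import *
move_l(arc(0),speed=150); grip(0,40); o=get_obs(); print(o['t'],o['grip_width'],o['grip_force'],o['wrist_force'])
if 10<o['grip_width']<16:
    for th in np.arange(.1,1.75,.1):
        move_l(arc(th),speed=130)
        f=get_obs()['wrist_force']
        if abs(f).max()>30: print('force',th,f); break
    print(loc(),ang())
    for th in (1.72,1.75,1.78,1.81):
        move_l(arc(th),speed=60); wait(.1); print(th,loc().round(1),ang(),get_obs()['wrist_force'].round(1))
    im=get_image('side'); cv2.imwrite('pics/side2.png',cv2.resize(im[150:330,230:430,::-1],None,fx=3,fy=3,interpolation=2))
print(get_obs()['t'],get_obs()['grip_width'])
E
```

```text
15.0083 11.652982728696685 39.05396103858948 [-1.74374465  0.30050772  5.15396413]
[111.90918702  70.90701475 256.63002638] 1.711029029001646
1.72 [115.   70.9 256.2] 1.7273047605420244 [-0.6  3.   6.2]
1.75 [119.6  71.  255.1] 1.7516074943862119 [-3.4  1.9  8.6]
1.78 [119.5  71.  255. ] 1.7515537448788796 [-19.7   0.1  18.6]
1.81 [119.5  71.  254.9] 1.751656395975994 [-34.6  -2.6  27.1]
21.5583 11.35547553538828
```

The bar is on its stop: the angle stays at 1.7516 while the force rises. I'll release it and slide the plate.

Run:
```python
from h import *
move_l(arc(1.752),speed=60); wait(.1); grip(45)
move_l(arc(1.752,dz=70),speed=250)
a=np.degrees(s[2])+90
L=lambda y,z,v=150,x=0: move_l(W(s,[(x,y,z)])[0],speed=v)
L(205,300,300,-10); grip(0,40); print(get_obs()['t'])
im=get_image('side'); cv2.imwrite('pics/side2.png',cv2.resize(im[130:330,200:440,::-1],None,fx=3,fy=3,interpolation=2))
L(205,80,300); L(205,35,120)
ay=W((0,0,s[2]),[(0,1,0)])[0]; F=lambda: float(np.dot(get_obs()['wrist_force'],ay)); b=F(); log=[]
for y in list(range(195,0,-15)):
    L(y,35,90); f=F()-b; log.append((y,round(f,1),round(loc()[1])))
    if abs(f)>15: break
print(log,get_obs()['t'],loc(),get_obs()['wrist_force'])
```

```text
24.1167
[(195, 0.0, 195), (180, -0.9, 179), (165, -0.1, 165), (150, -1.1, 149), (135, -0.2, 134), (120, -1.0, 120), (105, -1.0, 105), (90, -0.9, 90), (75, -0.2, 75), (60, -0.2, 60), (45, -0.2, 45), (30, -0.0, 30), (15, -0.1, 15)] 29.6333 [9.37553608e-03 1.46521408e+01 5.36734278e+01] [-0.61855465  0.09963892  0.0897903 ]
```

View pics/side2.png

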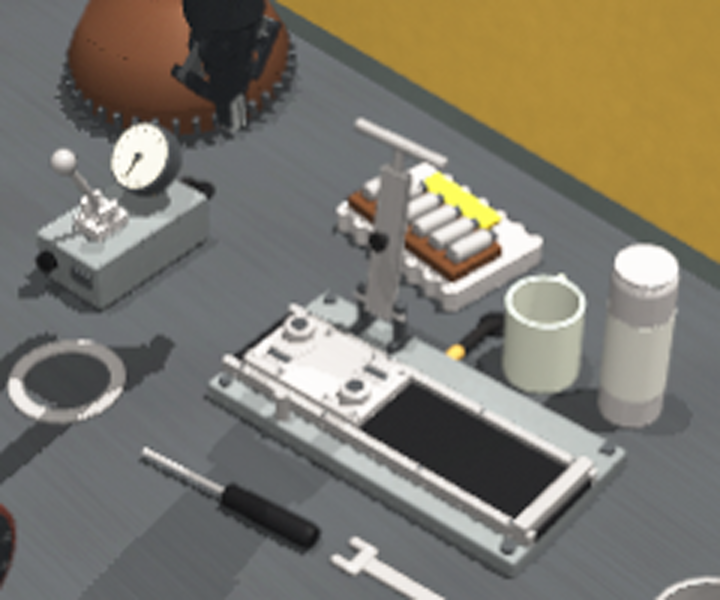

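Run:
```python
from h import *
im=get_image('side'); cv2.imwrite('pics/side3.png',cv2.resize(im[180:330,250:430,::-1],None,fx=3,fy=3,interpolation=2))
```

```text
(no output)
```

View pics/side3.png

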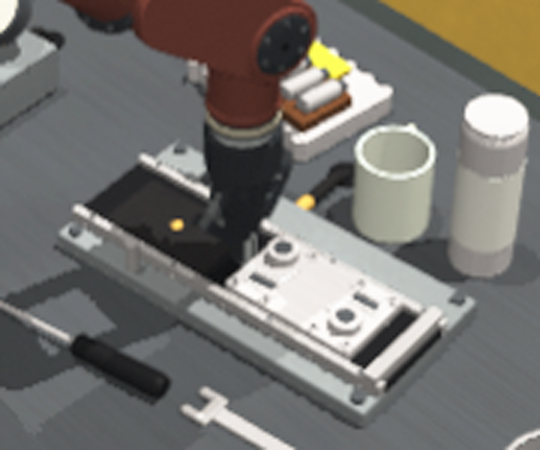

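The plate has slid along and has about 30 mm left to the end stop. The bar is hidden behind the arm, but no contact force shows. I'll continue until the stop.

Run:
```python
from h import *
L=lambda y,z,v=150,x=0: move_l(W(s,[(x,y,z)])[0],speed=v)
ay=W((0,0,s[2]),[(0,1,0)])[0]; F=lambda: float(np.dot(get_obs()['wrist_force'],ay)); b=F(); log=[]
L(-2,35,60)
for y in np.arange(-5,-32,-2.):
    L(y,35,30); f=F()-b; log.append((y,round(f,1),round(loc()[1],1)))
    if abs(f)>9: break
print(log,get_obs()['t'])
wait(.2); y1=loc()[1]
L(y1+8,35,40); L(y1+25,35,150); L(y1+25,300,300); L(70,320,300)
k=wristk(); get_image('side'); im=get_image('side'); cv2.imwrite('pics/side4.png',cv2.resize(im[150:330,230:430,::-1],None,fx=3,fy=3,interpolation=2))
print(get_obs()['t'])
```

```text
[(np.float64(-5.0), 1.2, np.float64(-5.0)), (np.float64(-7.0), 3.1, np.float64(-6.8)), (np.float64(-9.0), 3.1, np.float64(-9.1)), (np.float64(-11.0), 2.4, np.float64(-11.3)), (np.float64(-13.0), 5.3, np.float64(-11.9)), (np.float64(-15.0), 11.9, np.float64(-11.9))] 31.6167
33.9917
```

View pics/side4.png

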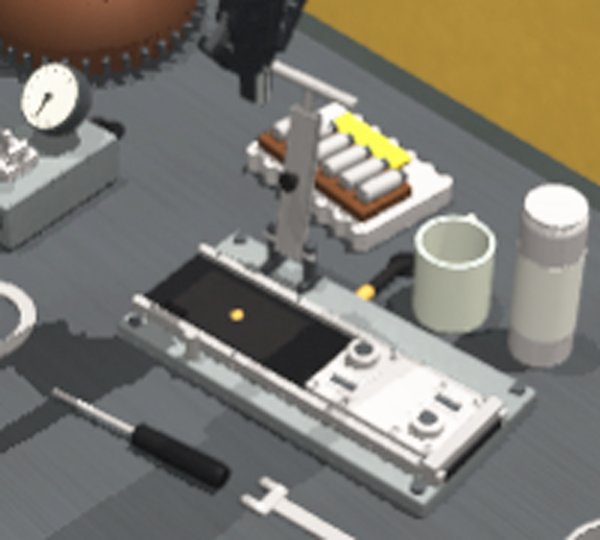

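The plate rests against the end stop, with force rising at y -11.9, and the bar is still up. Now I lower the bar while holding it.

Run:
```python
from h import *
grip(45); move_l(arc(1.752,dz=70),speed=250); move_l(arc(1.752),speed=120); grip(0,40)
o=get_obs(); print(o['t'],o['grip_width'],o['grip_force'])
if 9<o['grip_width']<16:
    for th in np.arange(1.65,.1,-.1):
        move_l(arc(th),speed=110)
        f=get_obs()['wrist_force']
        if abs(f).max()>35: print('force',th,f); break
    else:
        for th in (.1,.06,.03,.01,-.01,-.02,-.03,-.04,-.05):
            move_l(arc(th),speed=40); wait(.1); f=get_obs()['wrist_force']; print(th,loc().round(1),round(ang(),4),f.round(1))
            if f[2]>10: break
o=get_obs(); print(o['t'],o['grip_width'])
```

```text
36.2583 11.597406411844288 39.00503218173981
0.1 [-103.5   70.2   84.2] 0.0964 [ 3.4 -2.8 -2.2]
0.06 [-104.1   70.2   76.7] 0.0565 [ 4.8 -2.3 -1.7]
0.03 [-104.3   70.2   70.9] 0.0261 [ 4.8 -2.  -1.5]
0.01 [-104.3   70.2   67.3] 0.0066 [ 4.1 -1.8 -0.9]
-0.01 [-104.3   70.2   63.4] -0.0137 [ 6.5 -0.6 -3.4]
-0.02 [-104.3   70.2   63.2] -0.0148 [ 0.7 -0.5 11. ]
43.825 11.376447439583412
```

Force reversed at z 63.2, so the bar is down on its rest post. I'll release and check.

Run:
```python
from h import *
grip(45); move_l(arc(-.02,dz=150),speed=150)
move_l(W(s,[(-180,70,260)])[0],speed=250); wait(.2)
im=get_image('top'); cv2.imwrite('pics/top5.png',cv2.resize(im[140:360,100:500,::-1],None,fx=2,fy=2,interpolation=2))
o=get_obs(); print(o['t'],o['wrist_force'])
```

```text
46.1917 [-0.73906261 -0.28607267  0.4600963 ]
```

View pics/top5.png

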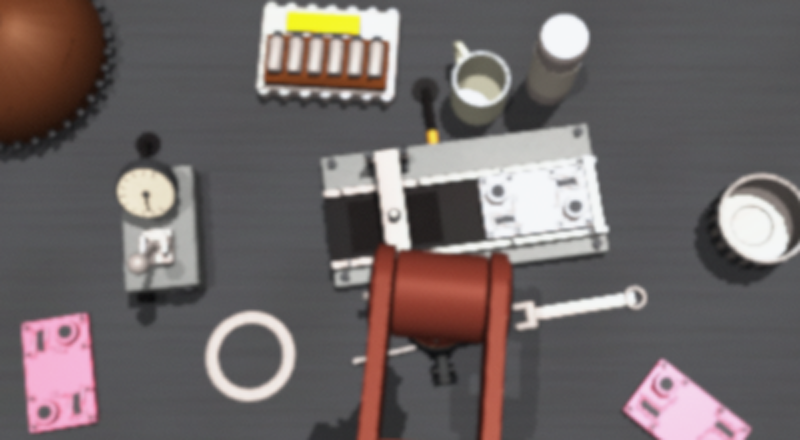

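The final top view shows the plate against the end stop at (540,198), the bar down over the empty station at (392,200), the lever at rest at (140,260), and the visible bystanders where they were. The arm is touching nothing.

```bash
python3 -c "
from station import *
print(sign_off())"
```

```text
the job is handed in; nothing more can be done
None
```

The job is handed in at about 46 s of the 72 s allowed: the vacuum is vented, the plate rests against the end stop, the bar was held all the way down onto its rest post, and nothing else on the bench was touched.

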